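# Open the air pump's filter compartment

### The job

Open the intake-filter compartment of the small bench air pump so that its filter can be changed: press the snap tab in until the lid jumps free, then push the released lid along its guides off its seat until the filter is wholly uncovered. Only press and push: do not lift the lid, leave it lying flat on the pump's deck, and leave the things around the pump where they stand.

Things in the scene. Friction and masses are not known exactly. Their poses are not given: they have to be found in the camera images.
- pump: White bench air pump, 140 (x) x 230 (y) mm, fixed. Origin: centre of its underside, on the bench. y = the way the lid slides off, z up. Flat deck 62 mm above the bench. Along the deck: black snap tab at the -y end, lid on its seat, empty deck at +y for the lid. Two white side guides along y, 6.5 mm high, inner faces at x = -36 and +36 mm. Gauge and knob on the -x side.
- filter_center (a point): Centre of the top of the filter in its well (56 x 56 mm, y from -38 to +18 mm in the pump's frame), 58 mm above the bench, under the seated lid. Beside it, from y = -30 to +20, the guides carry lips over the lid's edges, so the seated lid cannot be lifted: lip tops 71.5 mm above the bench, inner edges at x = -32 and +32.
- track_end (a point): Foot, on the deck, of the end stop's face (pump's frame: x 0, y +106 mm, z 62). The stop is 6.5 mm high and halts the lid when its origin is at y = +68 mm.
- snap_tab (a joint): Rocking angle (rad) of the tab, a black sprung lever: 0 at rest, grows to 0.30 (hard stop) as its pad is pressed down. Near 0.18 its nose clears the lid's tail lip and an ejector spring moves the lid about 12 mm along +y within 0.3 s. The press needs up to about 9 N at the pad before the hard stop. Let go, it springs back. Until then the lid is locked.
- tab_pad (a point): Centre of the upper face of the tab's ribbed thumb pad, 32 (x) x 22 (y) mm; at rest 79.5 mm above the bench, at x 0, y -90 mm in the pump's frame. Goes down about 7 mm at full press and moves with the tab. The tab pivots about an axis along x at y = -66 mm, 66 mm above the bench. Nothing stands beside or above the pad.
- tab_nose (a point): Centre of the top of the tab's nose, 30 (x) x 4 (y) mm, at y = -42.5 mm, 77.5 mm above the bench at rest. It hooks down in front of the lid's tail lip and rises when the pad is pressed.
- filter_lid: Loose grey louvred lid, plate 70 (x) x 76 (y) x 5 mm, 50 to 120 g. Origin: centre of its underside; axes as the pump's (1 mm play each side in the guides). Latched, its origin is at (0, -10, 62) mm in the pump's frame; from y = +56 on the filter is wholly uncovered. Tail lip at its -y edge, 3 mm thick, 6 mm high. Free, it slides with 1 N or less.
- lid_ridge (a point): Centre of the top of the lid's finger ridge, an upright rib across the middle of the lid, 46 (x) x 5 (y) mm, 14 mm above the plate's top, 19 mm above the lid's origin (81 mm above the bench). Push its -y face: that lies 28 mm from the tab's nose before the lid jumps, 40 mm after.
- spare_filter: Bystander: spare filter, grey frame with white pleats, 56 x 56 x 18 mm, on the bench beyond the pump's +y end; origin at the centre of its underside.
- dish: Bystander: clear covered culture dish, 64 mm diameter, 15 mm high, on the bench at the pump's +x side; origin at the centre of its underside.
- oil_bottle: Bystander: small amber bottle, 42 mm diameter, 85 mm high, on the bench beyond the pump's -y end; origin at the centre of its underside.
- tip_tray: Bystander: white open tray, 70 x 50 x 30 mm, on the bench beyond the pump's -y end; origin at the centre of its underside.
Things that resemble listed ones, but are neither listed nor needed, are in the scene too. Leave any blue look-alike of the filter_lid alone.

How it is judged (in metres and radians):
On the way, in this order (a step that is already met when the one before it is completed fails the run):
1. the tab is pressed in and the lid has jumped free, at least 3 mm along its guides (value of joint snap_tab above 0.1 rad and y of filter_lid in the frame of pump above -0.006 m).
2. the lid is pushed off its seat until the filter is wholly uncovered (y of filter_lid in the frame of pump above 0.056 m), for 0.2 s.
At the end, for the whole second after the job is handed in: The lid lies at rest, flat on the deck (origin 56 to 68 mm above the bench, tilt under 0.1 rad) between the guides, its origin at y = 56 to 72 mm in the pump's frame, so that the filter is wholly uncovered; every bystander is within 20 mm of where it stood (y of filter_lid in the frame of pump between 0.056 and 0.072 m and x of filter_lid in the frame of pump between -0.01 and 0.01 m and z of filter_lid in the frame of pump between 0.056 and 0.068 m and angle between filter_lid's own z axis and vertical below 0.1 rad and linear speed of filter_lid below 0.01 m/s and distance of each of spare_filter, dish, oil_bottle, tip_tray from where it was at the start of the episode below 0.02 m); the robot touches nothing.
It fails at once if the lid is lifted (more than 10 mm above the deck) or tipped up (more than 0.25 rad) (z of filter_lid in the frame of pump above 0.072 m or angle between filter_lid's own z axis and vertical above 0.25 rad).
It fails at once if a thing beside the pump is moved more than 20 mm or tipped over (distance of any of spare_filter, dish, oil_bottle, tip_tray from where it was at the start of the episode above 0.02 m or angle between any of spare_filter, dish, oil_bottle, tip_tray's own z axis and vertical above 0.5 rad).
It also fails if it takes over 38 s, if anything falls off the work surface, if the arm or the gripper's body presses on something with over 40 N, if the wrist force passes 120 N, or if a joint passes its speed limit or range.

### The arm

A 6-joint arm with a two-finger parallel gripper is mounted at the origin on the work surface. World frame = base frame: x ahead of the robot, y to its left, z up, the work surface at z = 0. Lengths are in mm, angles in rad, forces in N, time in s.
With the tool pointing down it reaches from about 350 to 875 mm from the base axis. Payload 4.2 kg.
Tool frame: the origin (TCP) lies between the finger pads; the fingertips stand 11 mm ahead of it and the grasp point (between the pads) lies 8 mm behind it; z points along the fingers, y is the direction in which the jaws open and shut (so a half turn about z gives the same grasp; the last joint's range is limited). The gripper opens to 85 mm and grips with 20 to 120 N. Pads are 22 mm wide; open, the fingers measure 114 mm over their backs; the gripper's body (76 mm by 85 mm) begins 54 mm behind the grasp point. The pads swing forward as they close: fully open they stand 13 mm farther back than shut.
Start: joints at [-0.856, 0.385, 0.008, 0, -1.194, -0.259], TCP at [275.124, -561.165, 242.312] pointing down, gripper open.
Joint ranges: [-3.14, 3.14], [-1.21, 2.06], [-1.07, 1.41], [-3.16, 2.05], [-2.99, -0.16], [-3.1, 3.1]. Speed limits (rad/s): [2.79, 2.79, 3.14, 3.14, 3.14, 3.14].

### API

Orientations are given as a unit quaternion [x, y, z, w].
In Python, from bench import * gives the robot as it stands. The module is installed in compiled form; this text tells all that it offers.
- The arm moves only by the tool drive_tool, never from a script. Its argument "increments" is a list of rows, each a list of 3 entries, a list of its own where there are three numbers: the gripper command: -1 is shut, 1 is fully open, values between are in proportion, then the shift along the tool's x, y, z scaled (see below), then the turn about the tool's z scaled (see below). In form: [[hand, [tx, ty, tz], turn], ...]. A call has 1 to 20 rows; each row shifts and turns the commanded pose from where the row before left it, along the tool's axes as they then stand; what a row does not reach is not made up. The controller multiplies each number of a shift by 0.3 m and each number of a turn by 2 rad. A row lasts 1/8 s, in which the tool goes at most 62.5 mm and 10.7 degrees, less where a joint would pass 70% of its speed; a pose out of reach is approached as far as the arm can. A call with a number of a shift or a turn outside -1 to 1 is refused whole. A call with a gripper value outside its range is refused whole. The fingers move at their own pace and stop on an object; the grip force is fixed at half the most. Time passes only in rows, so rows that do not move let the fingers close. It gives the time, the measured TCP pose, the force and the opening at its end, in the units of the state.
- read_state(): the state, without advancing time (a new reading comes with each control period).
- get_image(name): name is "side" or "top" or "wrist"; returns the picture (480x640x3 uint8, red, green, blue); there is no depth.
- calibration(name): a dict with "fovy" (degrees; the focal length in pixels is half the picture's height over the tangent of half this angle, whatever the lens; pixels are square), "cx", "cy" (the principal point, pixels), "R" (3x3) and "t" (3): a world point X has camera coordinates R X + t. Camera axes: x right, y down, z forward; pixel columns grow to the right and rows downward; lengths in mm; the calibration is good to about 2 mm. The wrist camera is an equidistant fisheye: a pixel r from the principal point sees the ray r / f radians off the axis. A picture is of the moment at which its call begins: read the wrist's pose just before it. calibration takes no time and is no camera call; for the wrist camera it gives the pose at the moment of the call.
- job_done(): hands the job in, once; it reports no verdict.
The state is a dict: "clock": time; "joints": joint angles; "joint_vel": joint speeds; "joint_efforts": joint torques, N m; "position": TCP position; "ee_rot": TCP orientation; "contact_force": force on the tool from outside, world axes, zero at the start; "wrist_torque": the same for the moment, N m; "gripper_width": finger opening in mm.
Only numpy, scipy, OpenCV 4.12 (cv2) and the standard library are available. Lean on these libraries where they do the work, as an engineer would, in place of code of your own. Each camera call takes 0.05 s, during which the arm holds its last target.

## Working session

There is one attempt and no reset: what is moved stays moved. The work goes in short steps, Python scripts to look and compute and a tool call to move; the robot and the scene stay as the last step left them, time stands still between calls to the robot, and variables do not carry over. Pictures are saved under pics/ and viewed, and the job is handed in when it is done.

Besides the shell and the picture viewer there is one more tool, called after "Call:" in YAML: its name, and indented under it one key for each argument. drive_tool: Moves the arm, as the interface text tells. Shifts and turns lie within -1 to 1; 1 stands for 0.3 m of shift or 2 rad of turn. Its arguments: {"type":"object","properties":{"increments":{"type":"array"}},"required":["increments"]}

```bash
mkdir -p pics
cat > h.py <<'E'
import numpy as np, cv2
from bench import *
def save(n,f):
    im=get_image(n); cv2.imwrite(f,im[:,:,::-1]); return im
def ray(c,u,v,fish=False):
    f=240/np.tan(np.radians(c['fovy'])/2)
    x=(u-c['cx']);y=(v-c['cy'])
    if fish:
        r=np.hypot(x,y);th=r/f;d=np.array([x/r*np.sin(th),y/r*np.sin(th),np.cos(th)])
    else: d=np.array([x/f,y/f,1.])
    R=np.array(c['R']);t=np.array(c['t'])
    return -R.T@t, R.T@(d/np.linalg.norm(d))
def plane(c,u,v,z,fish=False):
    o,d=ray(c,u,v,fish); return o+d*(z-o[2])/d[2]
def tri(rs):
    A=np.zeros((3,3));b=np.zeros(3)
    for o,d in rs:
        P=np.eye(3)-np.outer(d,d);A+=P;b+=P@o
    X=np.linalg.solve(A,b); return X,[np.linalg.norm((np.eye(3)-np.outer(d,d))@(X-o)) for o,d in rs]
def proj(c,X):
    f=240/np.tan(np.radians(c['fovy'])/2)
    p=np.array(c['R'])@X+np.array(c['t']); return c['cx']+f*p[0]/p[2],c['cy']+f*p[1]/p[2]
E
python3 - <<'E'
from h import *
s=read_state();print({k:np.round(v,3) for k,v in s.items()})
for n in ['top','side','wrist']:
    save(n,f'pics/{n}0.png'); c=calibration(n); print(n,c)
E
```

```text
{'clock': np.float64(0.0), 'joints': array([-0.856,  0.386,  0.007, -0.   , -1.194, -0.259]), 'joint_vel': array([ 0.001, -0.   , -0.   ,  0.001, -0.   , -0.001]), 'joint_efforts': array([ 0.0000e+00, -3.9229e+01,  1.8840e+01,  4.1860e+00, -5.0000e-03,
       -0.0000e+00]), 'position': array([ 274.874, -560.704,  241.236]), 'ee_rot': array([-0.226,  0.974,  0.001, -0.   ]), 'contact_force': array([0.167, 0.605, 0.086]), 'wrist_torque': array([-0.001, -0.011,  0.048]), 'gripper_width': np.float64(85.129)}
top {'fovy': 45.20371643937172, 'cx': 313.05050283672836, 'cy': 233.18553440227348, 'R': array([[-0.01534865, -0.99962714, -0.02258337],
       [-0.9933392 ,  0.01782395, -0.11383996],
       [ 0.11420004,  0.02068565, -0.99324239]]), 't': array([  52.51212801,  542.38765681, 1031.16135347])}
side {'fovy': 52.96866260078839, 'cx': 327.86015198825356, 'cy': 244.98280216666248, 'R': array([[ 0.89229701, -0.45090831,  0.02208493],
       [-0.19821523, -0.43525957, -0.878214  ],
       [ 0.40560667,  0.77925016, -0.47775771]]), 't': array([-476.91648305,  197.95988383,  515.76385655])}
wrist {'fovy': 65.70646984690485, 'cx': 320.3203126068599, 'cy': 240.0895528464603, 'R': array([[-0.43971677,  0.89813216,  0.00279108],
       [ 0.8649829 ,  0.42264657,  0.27050777],
       [ 0.24177209,  0.12136104, -0.96271375]]), 't': array([622.68185289, -35.4752897 , 380.32162428])}
```

View pics/top0.png

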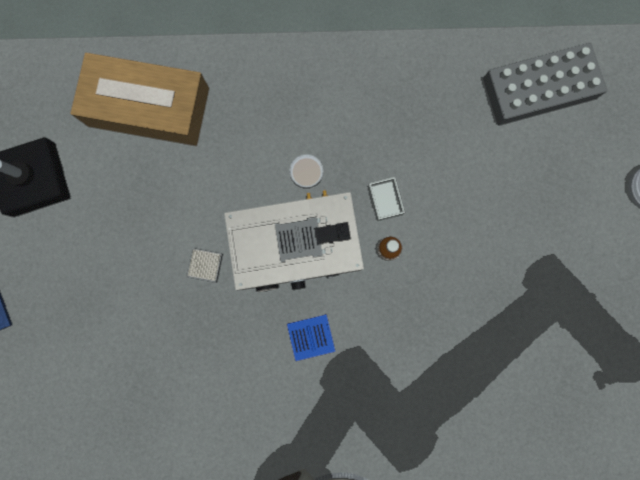

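View pics/side0.png

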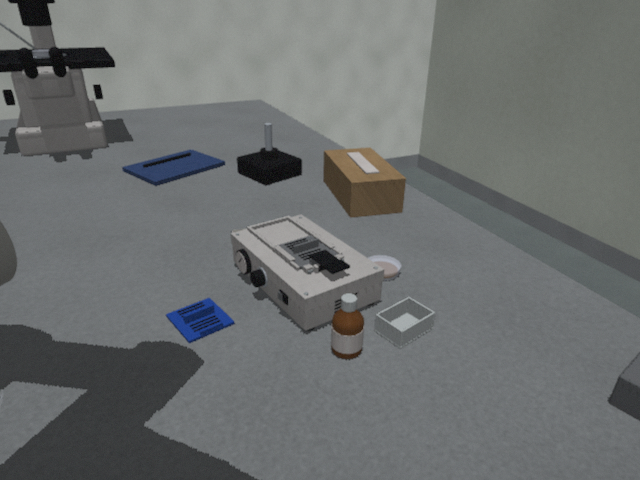

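View pics/wrist0.png

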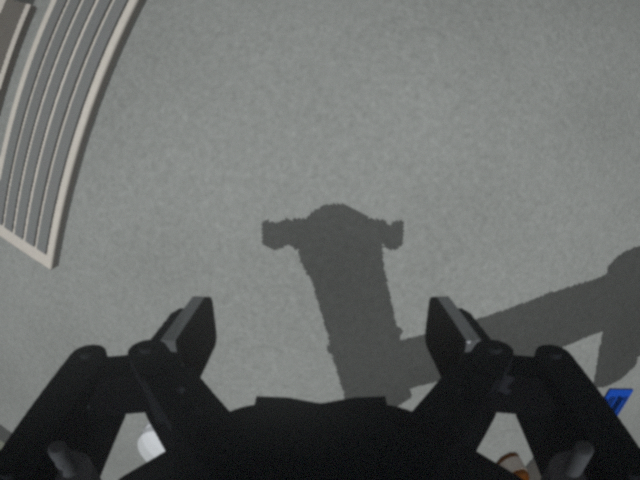

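The top view shows the pump centred near (293,240), with the tab pad at about (342,232) and the lid at (298,240). The empty deck lies to image left (world +y). The dish is at (306,171), the tray at (386,199), the bottle at (390,247) and the spare filter at (205,265). The blue decoy is at (311,337). The side view shows the pump near (305,265). I'll zoom in for measurement.

Run:
```python
from h import *
a=cv2.imread('pics/top0.png')[180:300,215:415]; cv2.imwrite('pics/topz.png',cv2.resize(a,None,fx=4,fy=4,interpolation=cv2.INTER_CUBIC))
a=cv2.imread('pics/side0.png')[205:365,220:420]; cv2.imwrite('pics/sidez.png',cv2.resize(a,None,fx=4,fy=3.7,interpolation=cv2.INTER_CUBIC))
im=cv2.imread('pics/top0.png'); g=im.min(2)
m=(g>150).astype(np.uint8); m=cv2.morphologyEx(m,cv2.MORPH_CLOSE,np.ones((9,9)))
n,l,st,ce=cv2.connectedComponentsWithStats(m)
i=l[215,240] or l[205,300]; print(i,st[i])
cs,_=cv2.findContours((l==i).astype(np.uint8),0,2)
r=cv2.minAreaRect(max(cs,key=cv2.contourArea)); b=cv2.boxPoints(r);print(r,b)
c=calibration('top')
P=np.array([plane(c,u,v,62) for u,v in b]);print(P.round(1))
print([np.linalg.norm(P[i]-P[i-1]).round(1) for i in range(4)], P.mean(0))
```

```text
23 [ 225  193  139   97 7778]
((293.0540466308594, 240.82432556152344), (78.25392150878906, 129.3820037841797), 80.53767395019531) [[222.8108  212.86487]
 [350.43243 191.59457]
 [363.2973  268.78378]
 [235.67566 290.05408]]
[[579.5 205.1  62. ]
 [613.9 -25.7  62. ]
 [474.5 -45.3  62. ]
 [440.5 181.8  62. ]]
[np.float64(140.9), np.float64(233.3), np.float64(140.8), np.float64(229.7)] [527.12106491  78.96270095  62.        ]
```

View pics/topz.png

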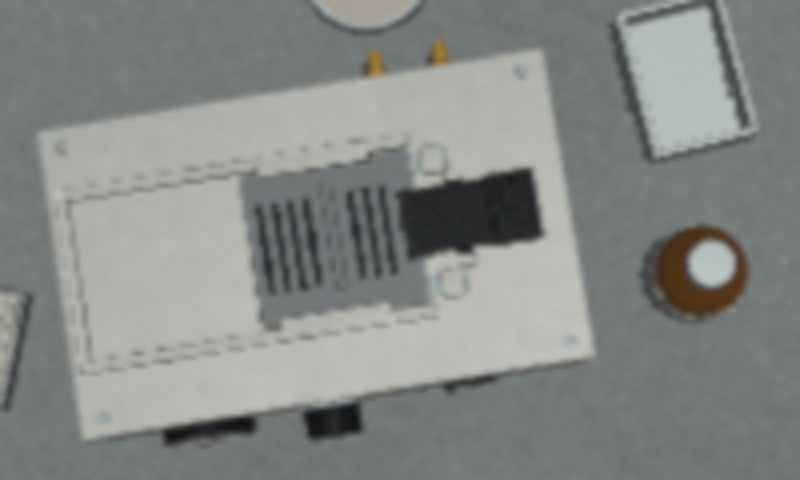

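View pics/sidez.png

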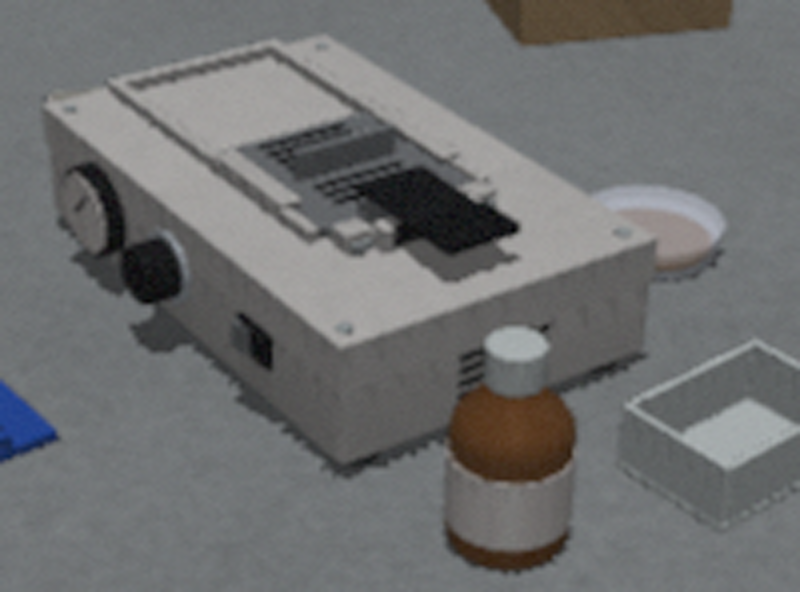

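Zoomed, the deck corners in the top view are (40,131), (542,51), (594,356) and (83,439). The pad's -y edge runs from (531,168) to (543,237). In the side view the deck corners are (343,347), (655,238) and (45,100), and the pad's -y edge runs from (470,250) to (518,228). Next I'll triangulate these.

Run:
```python
from h import *
T=calibration('top');S=calibration('side')
tz=lambda p:(215+(p[0]+.5)/4-.5,180+(p[1]+.5)/4-.5)
sz=lambda p:(220+(p[0]+.5)/4-.5,205+(p[1]+.5)/3.7-.5)
pt={'cNear(-x,-y)':((594,356),(343,347)),'c(+x,-y)':((542,51),(655,238)),'c(-x,+y)':((83,439),(45,100)),
'pad-x-y':((543,237),(470,250)),'pad+x-y':((531,168),(518,228))}
for k,(a,b) in pt.items():
    X,e=tri([ray(T,*tz(a)),ray(S,*sz(b))]); print(k,X.round(1),np.round(e,1))
C=np.array([plane(T,*tz(p),62) for p in [(40,131),(542,51),(594,356),(83,439)]])
yv=(C[0]-C[1]+C[3]-C[2])[:2]; xv=(C[0]-C[3]+C[1]-C[2])[:2]
print(C.round(1),C.mean(0).round(1),'yaw from y',np.arctan2(-yv[0],yv[1]),'from x',np.arctan2(xv[1],xv[0]))
Cs=np.array([plane(S,*sz(p),62) for p in [(343,347),(655,238),(45,100)]]);print('side62',Cs.round(1))
yaw=np.arctan2(-yv[0],yv[1]); R=np.array([[np.cos(yaw),-np.sin(yaw)],[np.sin(yaw),np.cos(yaw)]])
for p,z in [((543,237),79.5),((531,168),79.5),((338,238),81),((318,190),67),((427,303),67),((241,178),67),((262,328),67)]:
    X=plane(T,*tz(p),z); print(p,X.round(1),(R.T@(X-C.mean(0))[:2]).round(1))
# tool axes
from scipy.spatial.transform import Rotation as Ro
print(Ro.from_quat(read_state()['ee_rot']).as_matrix().round(3))
```

```text
cNear(-x,-y) [475.6 -45.5  59.1] [0.7 0.7]
c(+x,-y) [613.  -25.2  59. ] [0.1 0.1]
c(-x,+y) [442.2 182.4  60.6] [0.5 0.5]
pad-x-y [530.5 -24.7  74. ] [3.8 3.8]
pad+x-y [557.7 -18.5  73.9] [0.1 0.1]
[[580.3 201.8  62. ]
 [612.5 -25.1  62. ]
 [474.8 -45.   62. ]
 [441.7 182.3  62. ]] [527.3  78.5  62. ] yaw from y 0.1426567924792995 from x 0.14157807995576194
side62 [[474.5 -49.5  62. ]
 [609.9 -29.3  62. ]
 [442.  179.6  62. ]]
(543, 237) [526.5 -22.9  79.5] [ -15.3 -100.2]
(531, 168) [557.1 -18.3  79.5] [  15.7 -100. ]
(338, 238) [527.4  67.1  81. ] [ -1.5 -11.3]
(318, 190) [550.6  76.4  67. ] [22.7 -5.4]
(427, 303) [499.3  28.6  67. ] [-34.9 -45.4]
(241, 178) [556.6 110.7  67. ] [33.6 27.7]
(262, 328) [489.4 101.9  67. ] [-34.2  28.6]
[[-0.898 -0.44  -0.001]
 [-0.44   0.898  0.001]
 [ 0.     0.002 -1.   ]]
```

The pump centre comes out at about (527, 78) with yaw 0.142. The heights agree with the text, within about 3 mm. The two cameras differ by about 4 mm in y, so I'll check again with the wrist camera when close. First I'll shut the gripper and turn so that tool x = -pump y.

Call:
drive_tool:
  increments:
    - [-1,[0,0,0],-0.07]
    - [-1,[0,0,0],-0.07]
    - [-1,[0,0,0],-0.07]
    - [-1,[0,0,0],-0.07]
    - [-1,[0,0,0],-0.07]
    - [-1,[0,0,0],-0.07]
    - [-1,[0,0,0],-0.07]
    - [-1,[0,0,0],-0.07]
    - [-1,[0,0,0],-0.07]
    - [-1,[0,0,0],0]

```text
clock: 1.4
position: [275.0, -561.0, 241.9]
ee_rot: [0.756, -0.655, -0.0, -0.0]
contact_force: [0.1, 0.3, 0.3]
gripper_width: 0.1
```

```bash
cat >> h.py <<'E'
from scipy.spatial.transform import Rotation as Ro
C0=np.array([527.,77.5]);YAW=0.142
def to(px,py,z,c=C0):
    s=read_state();M=Ro.from_quat(s['ee_rot']).as_matrix()
    R=np.array([[np.cos(YAW),-np.sin(YAW)],[np.sin(YAW),np.cos(YAW)]])
    g=np.r_[c+R@[px,py],z]
    p=np.r_[R.T@(s['position'][:2]-c),s['position'][2]]
    print('clk',s['clock'],'pos',s['position'].round(1),'pump',p.round(1),'F',s['contact_force'].round(2),'xang',np.arctan2(M[1,0],M[0,0]).round(4),'w',s['gripper_width'].round(1),'j',s['joints'].round(2))
    print('goal',g.round(1),'tool mm',(M.T@(g-s['position'])).round(1),'scaled',(M.T@(g-s['position'])/300).round(3))
E
python3 -c "
from h import *
to(0,-90,160)"
```

```text
Traceback (most recent call last):
  File "h.py", line 30, in to
    print('clk',s['clock'],'pos',s['position'].round(1),'pump',p.round(1),'F',s['contact_force'].round(2),'xang',np.arctan2(M[1,0],M[0,0]).round(4),'w',s['gripper_width'].round(1),'j',s['joints'].round(2))
                                                                                                                                                        ^^^^^^^^^^^^^^^^^^^^^^^^
AttributeError: 'float' object has no attribute 'round'
```

```bash
sed -i "s/s\['gripper_width'\].round(1)/s['gripper_width']/" h.py
python3 -c "
from h import *
to(0,-90,160)"
```

```text
clk 1.4 pos [ 275.  -561.   241.9] pump [-339.8 -596.4  241.9] F [0.07 0.27 0.27] xang -1.4275 w 0.1343633363031973 j [-0.86  0.39  0.01 -0.   -1.19  1.  ]
goal [539.7 -11.6 160. ] tool mm [-505.9 -340.5   82.2] scaled [-1.686 -1.135  0.274]
```

Call:
drive_tool:
  increments:
    - [-1,[-0.12,-0.081,0.015],0]
    - [-1,[-0.12,-0.081,0.015],0]
    - [-1,[-0.12,-0.081,0.015],0]
    - [-1,[-0.12,-0.081,0.015],0]
    - [-1,[-0.12,-0.081,0.015],0]
    - [-1,[-0.12,-0.081,0.015],0]
    - [-1,[-0.12,-0.081,0.015],0]
    - [-1,[-0.12,-0.081,0.015],0]
    - [-1,[-0.12,-0.081,0.015],0]
    - [-1,[-0.12,-0.081,0.015],0]
    - [-1,[-0.12,-0.081,0.015],0]
    - [-1,[-0.12,-0.081,0.015],0]
    - [-1,[-0.12,-0.081,0.015],0]
    - [-1,[-0.126,-0.082,0.015],0]
    - [-1,[0,0,0],0]
    - [-1,[0,0,0],0]

```text
clock: 3.4
position: [538.6, -11.7, 179.1]
ee_rot: [0.756, -0.654, -0.0, 0.0]
contact_force: [-0.6, -0.8, -0.2]
gripper_width: 0.1
```

```bash
python3 -c "
from h import *
to(0,-90,120)
save('wrist','pics/w1.png');save('side','pics/s1.png');save('top','pics/t1.png');print(calibration('wrist'))"
```

```text
clk 3.4 pos [538.6 -11.7 179.1] pump [ -1.2 -89.9 179.1] F [-0.63 -0.76 -0.24] xang -1.4269 w 0.13591816417640704 j [ 0.28  0.3  -0.3  -0.   -0.98 -0.14]
goal [539.7 -11.6 120. ] tool mm [ 0.1 -1.2 59.1] scaled [ 0.    -0.004  0.197]
{'fovy': 65.70646984690485, 'cx': 320.3203126068599, 'cy': 240.0895528464603, 'R': array([[-9.89840159e-01, -1.42183539e-01,  5.49354621e-04],
       [-1.36682305e-01,  9.52592412e-01,  2.71819137e-01],
       [-3.91715178e-02,  2.68982411e-01, -9.62348198e-01]]), 't': array([530.37555221,  65.79714625, 343.11257106])}
```

View pics/w1.png

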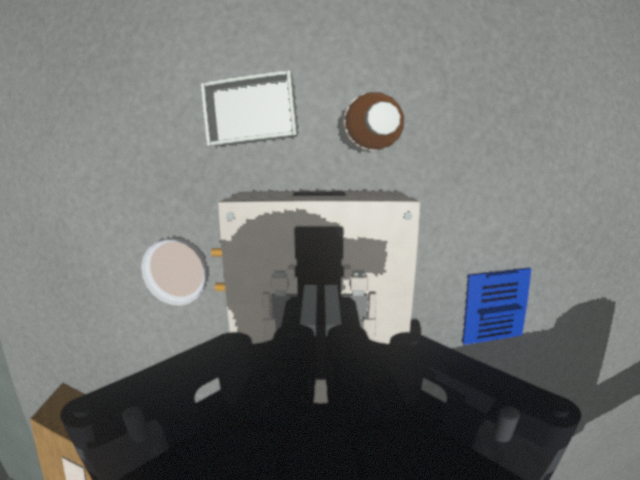

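View pics/s1.png

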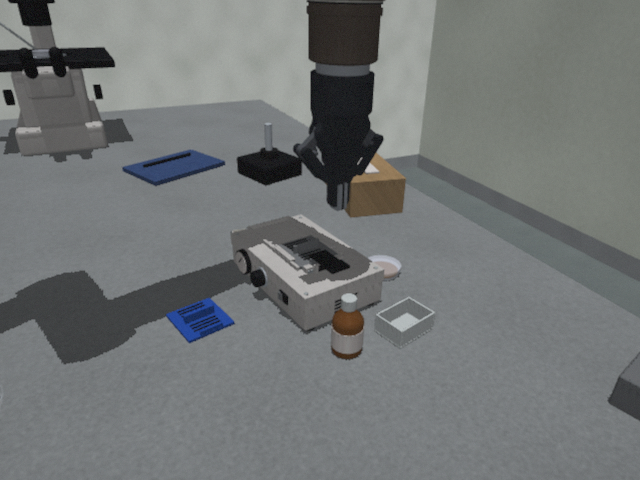

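The wrist view shows the deck's -y corners at about (219,201) and (420,201), and the pad's -y edge from (295,226) to (342,226). Tray, bottle and dish are clear of the tool.

Run:
```python
from h import *
c=calibration('wrist')
R=np.array([[np.cos(YAW),-np.sin(YAW)],[np.sin(YAW),np.cos(YAW)]])
for u,v,z in [(219,201,62),(420,201,62),(295,226.,79.5),(342,226,79.5),(375,123,85),(175,270,15)]:
    X=plane(c,u,v,z,True);print(X.round(1),(R.T@(X[:2]-C0)).round(1))
```

```text
[611.3 -27.7  62. ] [  68.6 -116.1]
[472.4 -47.6  62. ] [ -71.7 -116.1]
[555.5 -21.6  79.5] [  14.1 -102.1]
[525.5 -25.9  79.5] [ -16.1 -102.1]
[515.9 -93.7  85. ] [ -35.2 -167.9]
[660.7  49.7  15. ] [128.4 -46.5]
```

```bash
sed -i 's/C0=np.array(.*);YAW/C0=np.array([526.2,76.5]);YAW/' h.py; python3 -c "
from h import *
to(0,-95,96)"
```

```text
clk 3.55 pos [538.6 -12.4 179.5] pump [ -0.3 -89.8 179.5] F [-0.47 -0.37 -0.29] xang -1.4277 w 0.4070155659505407 j [ 0.28  0.29 -0.3   0.   -0.98 -0.14]
goal [539.6 -17.5  96. ] tool mm [ 5.2 -0.3 83.5] scaled [ 0.017 -0.001  0.278]
```

Call:
drive_tool:
  increments:
    - [-1,[0.017,0,0.06],0]
    - [-1,[0,0,0.08],0]
    - [-1,[0,0,0.07],0]
    - [-1,[0,0,0.045],0]
    - [-1,[0,0,0.023],0]
    - [-1,[0,0,0],0]
    - [-1,[0,0,0],0]

```text
clock: 4.42
position: [540.3, -16.4, 96.7]
ee_rot: [0.757, -0.654, 0.001, -0.001]
contact_force: [-0.6, 0.5, -0.0]
gripper_width: 0.1
```

```bash
python3 -c "
from h import *
to(0,-95,86)
a=save('side','pics/s2.png')[180:320,220:420]; cv2.imwrite('pics/s2z.png',cv2.resize(a,None,fx=4,fy=4,interpolation=2)[:,:,::-1])
a=save('wrist','pics/w2.png')"
```

```text
clk 4.425 pos [540.3 -16.4  96.7] pump [  0.8 -94.   96.7] F [-0.64  0.53 -0.02] xang -1.4257 w 0.051941276277153066 j [ 0.27  0.4  -0.39  0.   -0.78 -0.12]
goal [539.6 -17.5  86. ] tool mm [ 1.   0.8 10.7] scaled [0.003 0.003 0.036]
```

View pics/s2z.png

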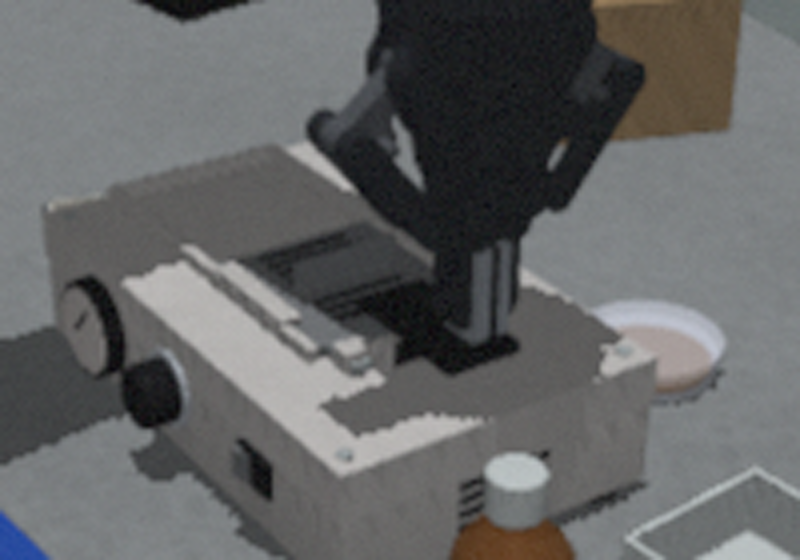

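View pics/w2.png

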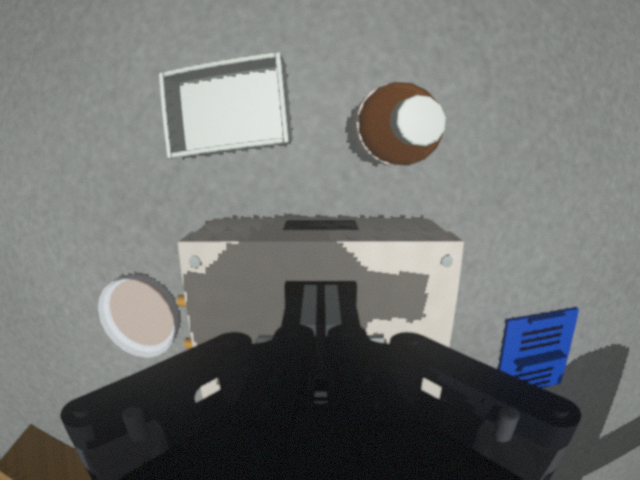

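The fingertips are centred over the pad, just above it: its edge in the wrist view is (287..355, 283). I'll press down slowly.

Call:
drive_tool:
  increments:
    - [-1,[0.003,0,0.012],0]
    - [-1,[0,0,0.008],0]
    - [-1,[0,0,0.004],0]
    - [-1,[0,0,0.004],0]
    - [-1,[0,0,0.004],0]
    - [-1,[0,0,0],0]

```text
clock: 5.28
position: [540.1, -18.8, 87.3]
ee_rot: [0.757, -0.654, 0.001, 0.001]
contact_force: [-0.5, -7.0, 6.6]
gripper_width: -0.2
```

Call:
drive_tool:
  increments:
    - [-1,[0,0,0.004],0]
    - [-1,[0,0,0.004],0]
    - [-1,[0,0,0],0]
    - [-1,[0,0,0],0]

```text
clock: 5.78
position: [540.3, -18.9, 84.8]
ee_rot: [0.757, -0.654, 0.001, 0.001]
contact_force: [0.3, -7.6, 4.6]
gripper_width: 0.1
```

```bash
python3 -c "
from h import *
to(0,-95,86)
a=save('side','pics/s3.png')[180:320,220:420]; cv2.imwrite('pics/s3z.png',cv2.resize(a,None,fx=4,fy=4,interpolation=2)[:,:,::-1])"
```

```text
clk 5.775 pos [540.3 -18.9  84.8] pump [  0.4 -96.5  84.8] F [ 0.32 -7.62  4.62] xang -1.4254 w 0.05141150798280494 j [ 0.27  0.41 -0.4   0.   -0.76 -0.12]
goal [539.6 -17.5  86. ] tool mm [-1.5  0.4 -1.2] scaled [-0.005  0.001 -0.004]
```

View pics/s3z.png

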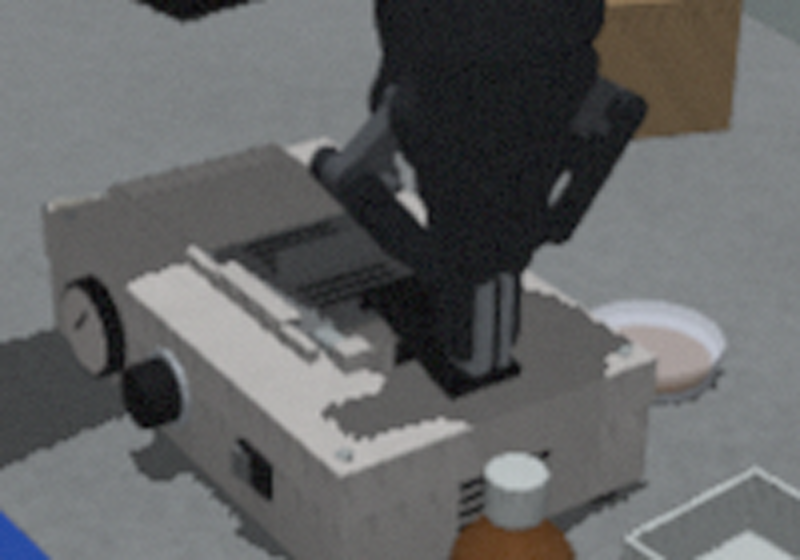

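The lid has jumped along +y: its +y corner in the crop moved from (243,262) to (215,250). I'll retract and look.

Call:
drive_tool:
  increments:
    - [-1,[0,0,-0.02],0]
    - [-1,[0,0,-0.06],0]
    - [-1,[0,0,-0.1],0]
    - [-1,[0,0,-0.15],0]
    - [-1,[0,0,-0.1],0]
    - [-1,[0,0,0],0]
    - [-1,[0,0,0],0]

```text
clock: 6.7
position: [539.1, -17.1, 212.0]
ee_rot: [0.756, -0.654, -0.001, 0.0]
contact_force: [0.6, 0.5, -0.1]
gripper_width: 0.0
```

```bash
python3 -c "
from h import *
to(0,-20,130)
a=save('side','pics/s4.png')[180:320,220:420]; cv2.imwrite('pics/s4z.png',cv2.resize(a,None,fx=4,fy=4,interpolation=2)[:,:,::-1])"
```

```text
clk 6.7 pos [539.1 -17.1 212. ] pump [ -0.5 -94.5 212. ] F [ 0.61  0.48 -0.14] xang -1.4259 w 0.04866081887844264 j [ 0.27  0.27 -0.25 -0.   -1.06 -0.12]
goal [529.   56.7 130. ] tool mm [-74.5  -0.8  82.1] scaled [-0.248 -0.003  0.274]
```

View pics/s4z.png

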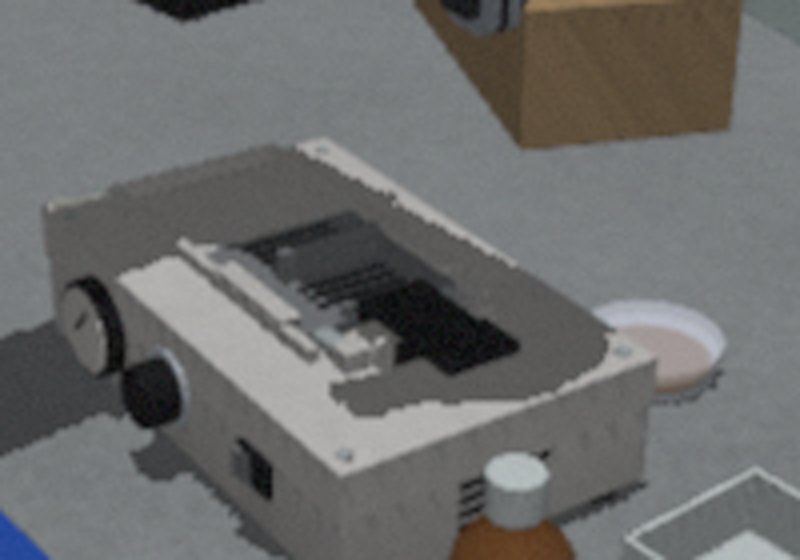

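Run:
```python
from h import *
S=calibration('side')
R=np.array([[np.cos(YAW),-np.sin(YAW)],[np.sin(YAW),np.cos(YAW)]])
for n,p in [('ridge-x L',(277,250)),('lid +y,-x corner',(215,248))]:
    u=220+(p[0]+.5)/4-.5;v=180+(p[1]+.5)/4-.5
    for z in(67,81):
        X=plane(S,u,v,z);print(n,z,(R.T@(X[:2]-C0)).round(1))
for y in (-12.5,-0.5): print(y,[np.round((np.array(proj(S,np.r_[C0+R@[x,y],81]))-[220,180])*4,0) for x in(-23,23)])
```

```text
ridge-x L 67 [-11.   22.1]
ridge-x L 81 [-24.2  -0.4]
lid +y,-x corner 67 [-30.9  36.8]
lid +y,-x corner 81 [-43.3  13.7]
-12.5 [array([295., 260.]), array([395., 230.])]
-0.5 [array([278., 248.]), array([378., 218.])]
```

The ridge's -y face is at pump y ≈ -0.5, so the lid jumped 12 mm. I'll move over the gap at y = -21 and come down.

Call:
drive_tool:
  increments:
    - [-1,[-0.082,-0.001,0.05],0]
    - [-1,[-0.082,-0.001,0.1],0]
    - [-1,[-0.081,-0.001,0.1],0]
    - [-1,[0,0,0.07],0]
    - [-1,[0,0,0.05],0]
    - [-1,[0,0,0],0]
    - [-1,[0,0,0],0]

```text
clock: 7.62
position: [530.6, 55.3, 102.4]
ee_rot: [0.756, -0.654, 0.0, -0.0]
contact_force: [-0.0, 0.0, 0.2]
gripper_width: -0.2
```

```bash
python3 -c "
from h import *
to(0,-21,83)
a=save('side','pics/s5.png')[180:320,220:420]; cv2.imwrite('pics/s5z.png',cv2.resize(a,None,fx=4,fy=4,interpolation=2)[:,:,::-1])"
```

```text
clk 7.625 pos [530.6  55.3 102.4] pump [  1.4 -21.6 102.4] F [-0.03  0.01  0.25] xang -1.4261 w -0.24817796556037533 j [ 0.41  0.38 -0.4   0.   -0.79 -0.26]
goal [529.2  55.7  83. ] tool mm [-0.6  1.4 19.4] scaled [-0.002  0.005  0.065]
```

View pics/s5z.png

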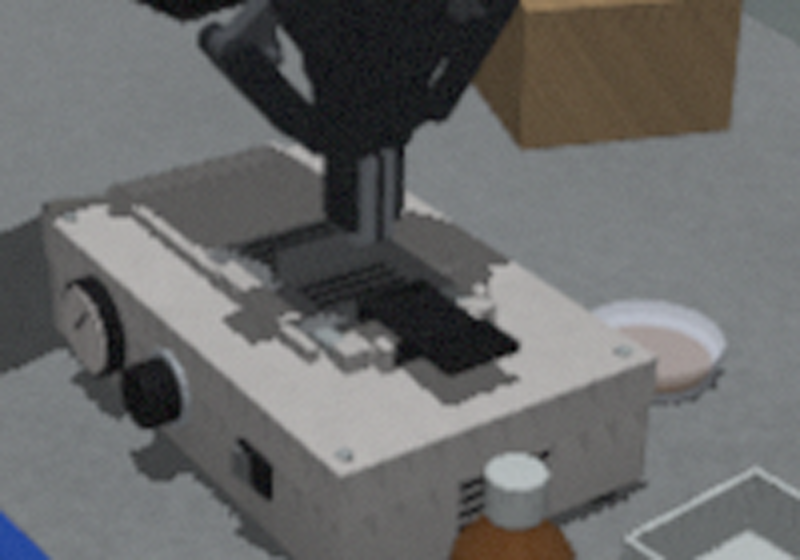

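The tips hang over the gap between the ridge and the nose, so I'll descend with a force check.

Call:
drive_tool:
  increments:
    - [-1,[0,0.005,0.02],0]
    - [-1,[0,0,0.02],0]
    - [-1,[0,0,0.015],0]
    - [-1,[0,0,0.008],0]
    - [-1,[0,0,0],0]
    - [-1,[0,0,0],0]

```text
clock: 8.43
position: [528.8, 55.3, 83.1]
ee_rot: [0.756, -0.654, 0.0, -0.0]
contact_force: [-0.2, -0.1, 0.3]
gripper_width: 0.1
```

```bash
python3 -c "
from h import *
to(0,47,83)
a=save('side','pics/s6.png')[180:320,220:420]; cv2.imwrite('pics/s6z.png',cv2.resize(a,None,fx=4,fy=4,interpolation=2)[:,:,::-1])"
```

```text
clk 8.425 pos [528.8  55.3  83.1] pump [ -0.5 -21.4  83.1] F [-0.25 -0.08  0.31] xang -1.4257 w 0.08264437561499341 j [ 0.41  0.4  -0.42  0.   -0.74 -0.26]
goal [519.5 123.   83. ] tool mm [-68.4  -0.7   0.1] scaled [-0.228 -0.002  0.   ]
```

View pics/s6z.png

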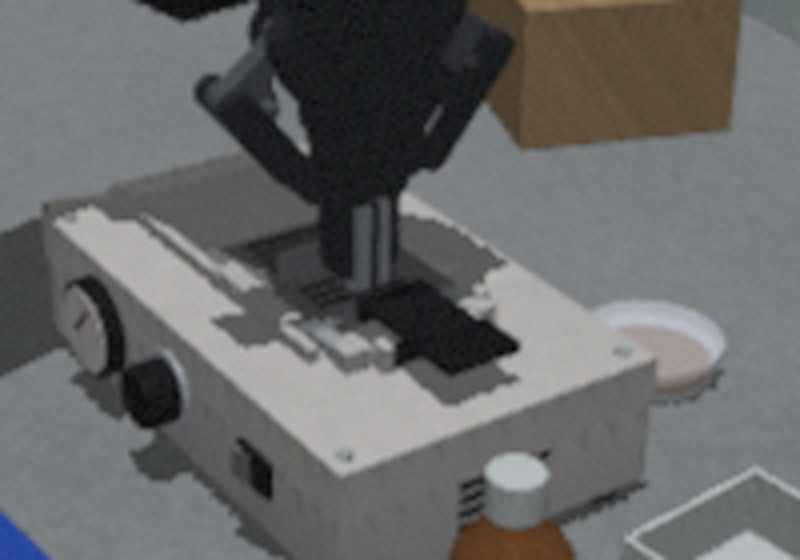

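The tips are in the gap and no force shows. I'll push along +y (tool -x) gently, stopping short of the end.

Call:
drive_tool:
  increments:
    - [-1,[-0.012,0,0],0]
    - [-1,[-0.015,0,0],0]
    - [-1,[-0.018,0,0],0]
    - [-1,[-0.018,0,0],0]
    - [-1,[-0.018,0,0],0]
    - [-1,[-0.018,0,0],0]
    - [-1,[-0.018,0,0],0]
    - [-1,[-0.018,0,0],0]
    - [-1,[-0.018,0,0],0]
    - [-1,[-0.018,0,0],0]
    - [-1,[-0.015,0,0],0]
    - [-1,[-0.01,0,0],0]
    - [-1,[-0.005,0,0],0]
    - [-1,[0,0,0],0]
    - [-1,[0,0,0],0]

```text
clock: 10.35
position: [519.8, 115.0, 82.8]
ee_rot: [0.756, -0.654, -0.0, -0.0]
contact_force: [-0.1, -0.8, 1.0]
gripper_width: -0.3
```

```bash
python3 -c "
from h import *
to(0,50,83)
a=save('side','pics/s7.png')[180:320,220:420]; cv2.imwrite('pics/s7z.png',cv2.resize(a,None,fx=4,fy=4,interpolation=2)[:,:,::-1])
a=save('wrist','pics/w7.png')"
```

```text
clk 10.35 pos [519.8 115.   82.8] pump [-0.9 39.  82.8] F [-0.13 -0.84  0.99] xang -1.426 w -0.29673862880092927 j [ 0.52  0.4  -0.42 -0.   -0.74 -0.38]
goal [519.1 126.   83. ] tool mm [-11.   -0.9  -0.2] scaled [-0.037 -0.003 -0.001]
```

View pics/s7z.png

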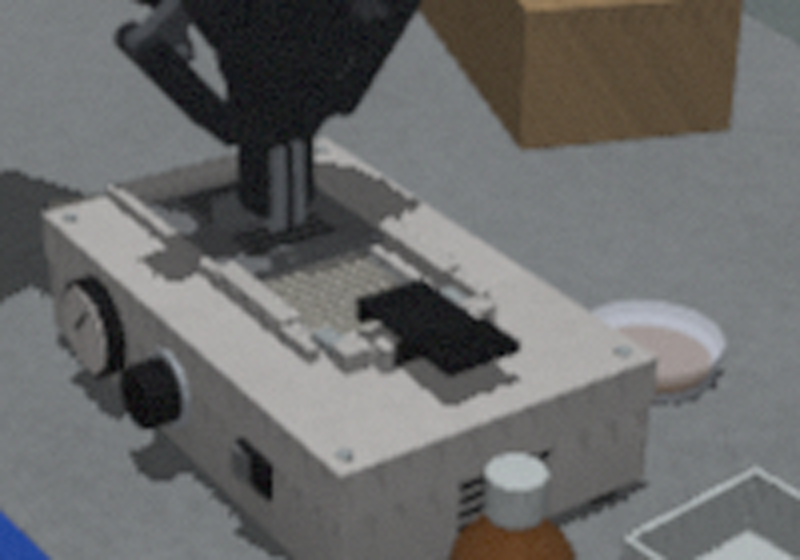

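View pics/w7.png

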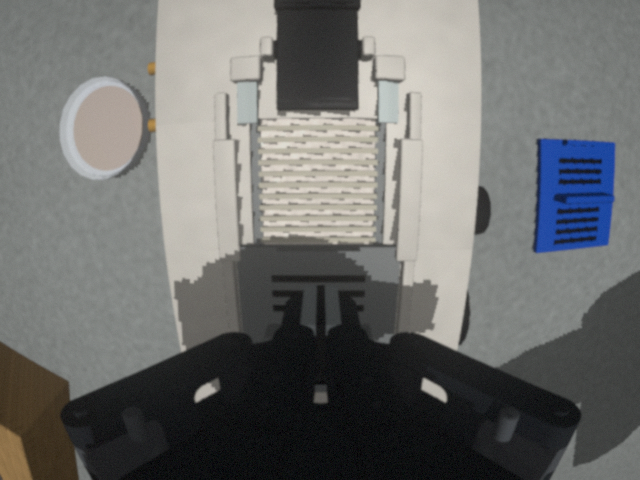

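The wrist view shows the filter largely uncovered, with the lid's tail edge at v≈246, u 243..397. I'll measure that edge.

```bash
cat > tail.py <<'E'
from h import *
import sys
R=np.array([[np.cos(YAW),-np.sin(YAW)],[np.sin(YAW),np.cos(YAW)]])
c=calibration('wrist')
for a in sys.argv[1:]:
    u,v,z=map(float,a.split(','));X=plane(c,u,v,z,True);print(a,(R.T@(X[:2]-C0)).round(1))
E
python3 tail.py 243,246,73 397,246,73 358,107,77.5 278,107,77.5
```

```text
243,246,73 [29.8 14. ]
397,246,73 [-32.7  13.9]
358,107,77.5 [-15.3 -40.4]
278,107,77.5 [ 14.  -40.4]
```

The tail edge is at y≈14, so the lid origin is at about 52. The nose check reads -40.4 against an expected -40.5. I'll push 12 mm more to reach about 64.

Call:
drive_tool:
  increments:
    - [-1,[-0.01,0,0],0]
    - [-1,[-0.012,0,0],0]
    - [-1,[-0.01,0,0],0]
    - [-1,[-0.006,0,0],0]
    - [-1,[-0.002,0,0],0]
    - [-1,[0,0,0],0]
    - [-1,[0,0,0],0]
    - [-1,[0,0,0],0]

```text
clock: 11.45
position: [518.2, 126.7, 83.1]
ee_rot: [0.756, -0.654, 0.0, -0.0]
contact_force: [-0.2, 0.1, -0.5]
gripper_width: 0.0
```

```bash
python3 -c "
from h import *
to(0,40,83)
a=save('wrist','pics/w8.png')"
```

```text
clk 11.45 pos [518.2 126.7  83.1] pump [-0.8 50.9 83.1] F [-0.16  0.12 -0.49] xang -1.4259 w 0.02320556004938365 j [ 0.54  0.41 -0.42 -0.   -0.75 -0.4 ]
goal [520.5 116.1  83. ] tool mm [10.9 -0.7  0.1] scaled [ 0.036 -0.002  0.   ]
```

View pics/w8.png

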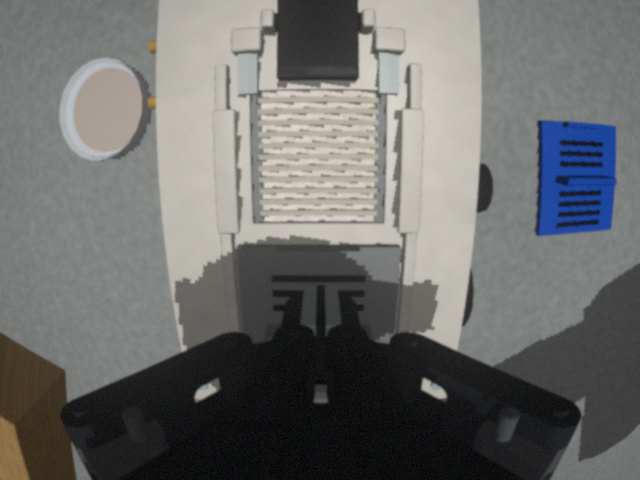

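The filter well is wholly uncovered, with its +y edge at v≈222 and the lid's tail at v≈246. Now I'll back off along -y, rise and check.

```bash
python3 tail.py 243,246,73 397,246,73 358,78,77.5 320,222,62
```

```text
243,246,73 [29.9 26. ]
397,246,73 [-32.7  25.9]
358,78,77.5 [-15.2 -39.5]
320,222,62 [-1.4 18.6]
```

Call:
drive_tool:
  increments:
    - [-1,[0.012,0,0],0]
    - [-1,[0.02,0,0],0]
    - [-1,[0,0,-0.05],0]
    - [-1,[0,0,-0.12],0]
    - [-1,[0.1,0,-0.12],0]
    - [-1,[0.15,0,-0.12],0]
    - [-1,[0.15,0,0],0]
    - [-1,[0.1,0,0],0]
    - [-1,[0,0,0],0]
    - [-1,[0,0,0],0]

```text
clock: 12.75
position: [541.3, -31.0, 206.6]
ee_rot: [0.756, -0.654, 0.0, -0.0]
contact_force: [-0.8, -0.3, -0.6]
gripper_width: -0.2
```

```bash
python3 -c "
from h import *
to(0,40,83)
save('top','pics/t9.png')
a=cv2.imread('pics/t9.png')[180:300,215:415]; cv2.imwrite('pics/t9z.png',cv2.resize(a,None,fx=4,fy=4,interpolation=2))
a=save('side','pics/s9.png')[180:320,220:420]; cv2.imwrite('pics/s9z.png',cv2.resize(a,None,fx=4,fy=4,interpolation=2)[:,:,::-1])"
```

```text
clk 12.75 pos [541.3 -31.  206.6] pump [  -0.3 -108.5  206.6] F [-0.77 -0.26 -0.63] xang -1.426 w -0.1637778671732718 j [ 0.24  0.27 -0.25 -0.   -1.05 -0.1 ]
goal [520.5 116.1  83. ] tool mm [-148.5   -0.6  123.7] scaled [-0.495 -0.002  0.412]
```

View pics/t9z.png

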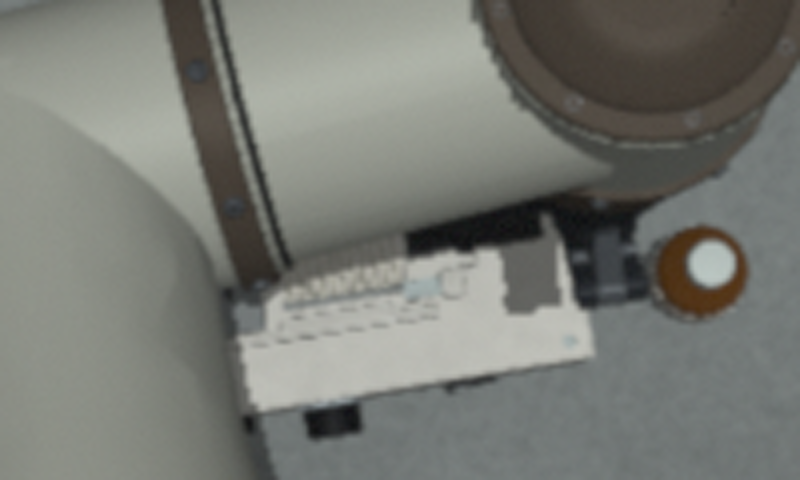

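View pics/s9z.png

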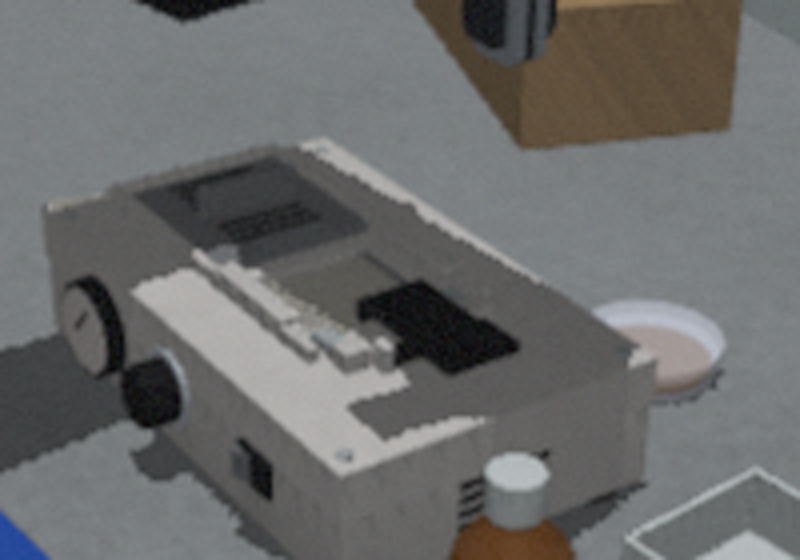

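The tail edge is at y≈26, so the lid origin is at about 63–64, inside the 56–72 window. The lid lies flat between the guides and the tool is clear. Handing in.

```bash
python3 -c "
from bench import *
print(job_done(), read_state()['clock'])"
```

```text
the job is handed in; nothing more can be done
the job is handed in; nothing more can be done
```

The filter compartment is open and the job was handed in at about 13 s of the 38 s allowed; no verdict was reported. I pressed the snap tab with the shut fingertips until the lid jumped about 12 mm. I then pushed the lid by its ridge along the guides, backed off and raised the arm clear.

**Lid position:** The last wrist picture put the lid's tail edge at pump y ≈ 26 mm, so its origin is at about 63–64 mm, inside the 56–72 mm window. The filter is wholly uncovered, and the side view shows the lid flat between the guides.

**Forces:** The highest reading was about 10 N, while pressing the tab. After I backed off, the readings were under about 1 N, which is noise level.

**Surroundings:** I did not re-measure the bystanders at the end. The dish, bottle and tray look unmoved in the pictures. The spare filter was hidden by the arm in the last top view, but the tool never went near it.

**Disagreements:**
- **Cameras:** The top and side cameras disagreed by about 4 mm in y, so I used a centre between them and the wrist camera's. The wrist camera then found the tab's nose and the well's edge within about 1 mm of the text.
- **Heights:** Measured from two views, the deck came out about 1–3 mm lower than the text gives. The pad came out about 5 mm lower, and one of its two corners fitted poorly. I used the text's heights, and the force readings fitted them.

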